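# Snap a chromatography column into its clip holder

## Task

Pick up the steel column and press it down, level, into both spring clips of the column holder until it snaps fully home on its saddles, leaving about a finger's width (roughly 12 mm) between its end and the end stop. Then slide it along in the clips until it butts against the end stop, lean on the stop firmly, with about 20 N for half a second, so that no gap remains, never ramming it or forcing the clips, and let go, leaving the column clipped in. Leave the timer, the small beaker and the marker where they are.

Things in the scene. Friction and masses are not known exactly. Their poses are not given: they have to be found in the camera images.
- column: steel column lying on the worktop, 200 mm long, 0.2 to 0.33 kg: bare tube of 18 mm diameter over the middle 148 mm; at each end a hexagon fitting 24 mm across flats, 18 mm long, and a dark round cap, 21 mm diameter. Both ends alike. Origin at mid length on the axis (12 mm up as it lies), y along the column. Grasp the tube at mid length, fingers closing across it.
- holder: fixed grey base plate, 84 x 196 x 10 mm, with two upward-open C-shaped spring clips 90 mm apart. Origin on the worktop, midway between the clips; y runs from clip to clip and on to the end stop, z up. A column fully home lies along y, its axis at x = 0, 52 mm up. A hand pressing a seated column down with over 25 N may damage it. Between the clips (78 mm) the fingers have room down to the plate.
- clip_a (a point): axis of a column home in the clip farther from the end stop (holder y = -45 mm, 52 mm up), holder's axes. Polished steel clip, 12 mm long along y, lips 5 mm above this point; its flared mouth reaches 13 mm above it and 15 mm to either side, so a tube being lowered is first touched with its axis about 10 mm above home. A saddle 9 mm below this point stops the tube rigidly.
- clip_b (a point): the same for the clip nearer the end stop (y = +45 mm). Pushing the column past the lips of both clips takes about 8 to 16 N in all; then it gives until the saddles stop it. Clipped in, it slides along y against 2 to 6 N of friction, more while it is pressed down. The fittings clear the clips while the column's middle is within 22 mm of the holder's origin along y.
- end_stop: fixed aluminium block at the +y end of the base plate, 18 mm wide, 14 mm thick, its top 62 mm above the worktop. It stands in a different place along the holder at each start (face 92 to 108 mm from the holder's origin). Rigid: more than 30 N against it is ramming; about 20 N of push seats the column. Origin on the base plate under the face, axes as the holder's.
- stop_face (a point): point of the end stop's face on the axis of a column that is home in the clips (52 mm up), axes as the holder's; the column comes from the -y side. When butted, the column's middle is 100 mm from here.
- timer: white bench timer, 66 x 66 x 19 mm, loose, to be left alone; origin at the centre of its underside
- beaker_100: small glass beaker, 54 x 61 mm, 71 mm high, loose, to be left alone; origin at the centre of its underside
- marker: marker pen lying on the worktop, 17 x 135 x 16 mm, loose, to be left alone; origin at the centre of its underside

How it is judged (in metres and radians):
On the way, in this order (a step that is already met when the one before it is completed fails the run):
1. the column is snapped fully home in both clips, its end still more than 4 mm short of the end stop (z of column in the frame of holder between 0.05 and 0.0535 m and x of column in the frame of holder between -0.002 and 0.002 m and angle between the y axis of column and the y axis of holder, either way round below 0.035 rad and y of column in the frame of stop_face between -0.13 and -0.104 m), for 0.2 s.
2. the clipped column has been slid up to the end stop and presses on it with more than 12 N for a quarter of a second (z of column in the frame of holder below 0.0535 m and angle between the y axis of column and the y axis of holder, either way round below 0.035 rad and contact force between column and end_stop above 12 N), for 0.25 s.
At the end, for the whole second after the job is handed in: The column lies at rest in both clips, its axis within 1.5 mm above and 2 mm below or beside the home position and within 0.035 rad of the holder's direction, and its end is within 1.5 mm of the end stop's face (z of column in the frame of holder between 0.05 and 0.0535 m and x of column in the frame of holder between -0.002 and 0.002 m and angle between the y axis of column and the y axis of holder, either way round below 0.035 rad and y of column in the frame of stop_face above -0.1015 m and linear speed of column below 0.01 m/s); the robot touches nothing.
It fails at once if the column is forced against the holder or its clips with more than 50 N (contact force between column and holder above 50 N).
It fails at once if the column is rammed against the end stop with more than 30 N (contact force between column and end_stop above 30 N).
It fails at once if the timer is moved by more than 30 mm (distance of timer from where it was at the start of the episode above 0.03 m).
It fails at once if the small beaker is moved by more than 30 mm (distance of beaker_100 from where it was at the start of the episode above 0.03 m).
It fails at once if the marker is moved by more than 30 mm (distance of marker from where it was at the start of the episode above 0.03 m).
It also fails if it takes over 58 s, if anything falls off the work surface, if the arm or the gripper's body presses on something with over 40 N, if the wrist force passes 120 N, or if a joint passes its speed limit or range.

## Robot

A 6-joint arm with a two-finger parallel gripper is mounted at the origin on a cart in front of the work surface, level with it; the furniture and walls round the work are solid. World frame = base frame: x ahead of the robot, y to its left, z up, the work surface at z = 0. Lengths are in m, angles in degrees, forces in N, time in s.
With the tool pointing down it reaches from about 0.375 to 0.9 m from the base axis. Payload 3.1 kg.
Tool frame: the origin (TCP) lies on the centre line of the jaws, within the pads' length; the fingertips stand 17 mm ahead of it and the grasp point (between the pads) lies 2 mm behind it; z points along the fingers, y is the line along which they close (so a half turn about z gives the same grasp; the last joint's range is limited). The gripper opens to 87 mm and grips with 3 to 60 N. Pads are 19 mm wide; open, the fingers measure 117 mm over their backs; the gripper's body (75 mm by 190 mm) begins 51 mm behind the grasp point.
Start: joints at [-84.597, 30.224, 82.088, -0, 67.689, -10.227], TCP at [0.168, -0.602, 0.24] pointing down, gripper open.
Joint ranges: [-176.69, 176.69], [-43.24, 126.21], [12.49, 139.97], [-82, 262], [0, 151.66], [-163.58, 163.58]. Speed limits (degrees/s): [159.86, 159.86, 180, 180, 180, 180].

## Interface

Orientations are given as a 3x3 rotation matrix whose columns are the frame's x, y, z axes.
In Python, from rig import bot, imaging, finder gives the robot as it stands. The module is installed in compiled form; this text tells all that it offers.
- The arm moves only by the tool play_rows, never from a script. Its argument "motion" is a list that holds one entry, the list of rows, each a list of 6 numbers: the shift along the tool's x, y, z in shares of 1 m (1.0 is 1 m), then the turn, a rotation vector about the tool's x, y, z in fractions of the full range, 1 being pi/2 rad. In form: [[[dx, dy, dz, wx, wy, wz], ...]]. A call has 1 to 8 rows; each row is the pose to reach, as a shift and turn from the pose commanded when the call began, along the tool's axes at that moment; what a row does not reach only later rows make up. A row lasts 1/12 s, in which the tool goes at most 41.7 mm and 7.16 degrees, less where a joint would pass 70% of its speed; a pose out of reach is approached as far as the arm can. No shift or turn number may pass 1 either way. A call with a gripper value outside its range is refused whole. "fingers" is the finger opening in m, from 0 to 0.087, set as the call begins (left out, the last holds). The fingers move at their own pace and stop on an object; the grip force is fixed at half the most. Time passes only in rows, so rows that repeat a pose let the fingers close. It gives the time, the measured TCP pose, the force, the opening and the grip force at its end, in the units of the state.
- bot.read_state(): the state, without advancing time (a new reading comes with each control period).
- imaging.capture(name): name is "scene" or "top" or "wrist"; returns a dict with "frame" (420x560x3 uint8, red, green, blue), "camera_matrix" (3x3 intrinsics, pixels), "R" (3x3) and "t" (3): a world point X has camera coordinates R X + t. Camera axes: x right, y down, z forward; pixel columns grow to the right and rows downward; lengths in m; the calibration is good to about 2 mm. The wrist camera is an equidistant fisheye: a pixel r from the principal point sees the ray r / f radians off the axis. A picture is of the moment at which its call begins. There is no depth.
- bot.hand_in(): hands the job in; it is judged then, once.
Trained networks look in the newest picture that a camera, given by its name, has taken for a name from the list of things; names that differ only in an ending like _2 or _b are one class to them, and where a whole thing is asked for, a point or a joint stands for the part that bears it (a point fixed in the world has none). Each returns a list of dicts, best first, with "confidence" (0 to 1); they miss things now and then, are a little off and sometimes report something else, mostly with a low value. They report only what shows in the picture. A call takes as long as a camera call.
- finder.recognise(camera, name): "at" ([x, y, z] in m, in world coordinates, good to about 4 mm: the middle of the surface that is visible of it).
- finder.outline_of(camera, name): "pixels" (420x560 bool, what is visible of it).
The state is a dict: "time_s": time; "joint_positions": joint angles; "qvel": joint speeds; "tau": joint torques, N m; "position": TCP position; "tcp_rot": TCP orientation; "force": force on the tool from outside, world axes, zero at the start; "moment": the same for the moment, N m; "opening": opening from 0.0 (shut) to 1.0 (fully open); "grasp_force": force on a finger pad.
Only numpy, scipy, OpenCV 4.12 (cv2) and the standard library are available. Lean on these libraries where they do the work, as an engineer would, in place of code of your own. Each camera call takes 0.05 s, during which the arm holds its last target. There are 200 camera calls.

## Working session

There is one attempt and no reset: what is moved stays moved. The work goes in short steps, Python scripts to look and compute and a tool call to move; the robot and the scene stay as the last step left them, time stands still between calls to the robot, and variables do not carry over. Pictures are saved under pics/ and viewed, at most 10 in all, crops included, and the job is handed in when it is done.

Besides the shell and the picture viewer there is one more tool, called after ">>>" as a command line: name --argument value ..., lists and objects as JSON in quotes. play_rows: Moves the arm, as the interface text tells. Its arguments: {"type":"object","properties":{"motion":{"type":"array"},"fingers":{"type":"number"}},"required":["motion"]}

```bash
mkdir -p pics; python3 - <<'E'
from rig import bot, imaging, finder
import cv2, numpy as np
s=bot.read_state(); print(s)
for c in ["top","scene"]:
    d=imaging.capture(c); cv2.imwrite(f"pics/{c}0.png",d["frame"][:,:,::-1]); print(c,d["camera_matrix"],d["R"],d["t"])
    for n in ["column","holder","clip_a","end_stop","timer","beaker_100","marker"]:
        print(n,[(np.round(r["at"],4),round(r["confidence"],2)) for r in finder.recognise(c,n)[:3]])
print(bot.read_state()["time_s"])
E
```

```text
{'time_s': 0.0, 'joint_positions': array([-8.45977060e+01,  3.02795314e+01,  8.21578541e+01, -2.07337992e-03,
        6.76898140e+01, -1.02312142e+01]), 'qvel': array([-0.08639996,  0.01349545,  0.00891566,  0.0230493 , -0.05083899,
        0.0823408 ]), 'tau': array([ 5.50988661e-04, -4.40033698e+01, -1.76589721e+01,  6.33021654e-02,
        5.80996647e-02, -1.75086948e-04]), 'position': array([ 0.16833621, -0.6011604 ,  0.2385574 ]), 'tcp_rot': array([[ 9.63001462e-01,  2.69496059e-01, -2.42343210e-04],
       [ 2.69495926e-01, -9.62999000e-01,  2.20703553e-03],
       [ 3.61411109e-04, -2.19068895e-03, -9.99997535e-01]]), 'force': array([0.05968483, 0.3081121 , 0.76722606]), 'moment': array([-0.00781414,  0.00243448,  0.00238177]), 'grasp_force': 0.0, 'opening': 0.9997943591785515}
top [[412.93240434   0.         290.15450052]
 [  0.         412.93240434 210.47045416]
 [  0.           0.           1.        ]] [[-0.00987034 -0.99973498  0.02079774]
 [-0.99751598  0.00839347 -0.06993875]
 [ 0.06974565 -0.0214364  -0.99733446]] [0.01890996 0.58259196 0.90643982]
column [(array([0.51
[... 425 characters left out ...]
2.46204885]
 [  0.           0.           1.        ]] [[-0.66995511 -0.7422922   0.01274527]
 [-0.44214342  0.38514754 -0.81004356]
 [ 0.59638021 -0.54832805 -0.58623118]] [0.39410969 0.2986746  0.91987289]
column [(array([0.5115, 0.2591, 0.0211]), 0.72)]
holder [(array([ 0.5293, -0.1839,  0.0118]), 0.91), (array([ 0.5169, -0.106 ,  0.035 ]), 0.72), (array([0.5133, 0.2619, 0.0204]), 0.29)]
clip_a [(array([ 0.5247, -0.184 ,  0.0095]), 0.62)]
end_stop [(array([ 0.518 , -0.1097,  0.034 ]), 0.66)]
timer [(array([0.4894, 0.0071, 0.0166]), 0.85), (array([ 0.6738, -0.194 ,  0.0093]), 0.52)]
beaker_100 [(array([0.5846, 0.0297, 0.0413]), 0.55)]
marker [(array([ 0.6759, -0.1931,  0.0095]), 0.72)]
0.8
```

View top.

View pics/top0.png

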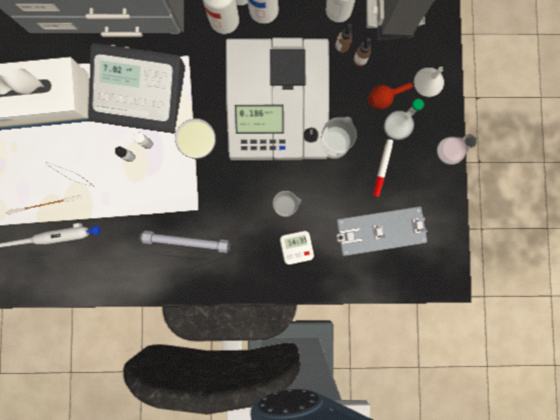

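View pics/scene0.png

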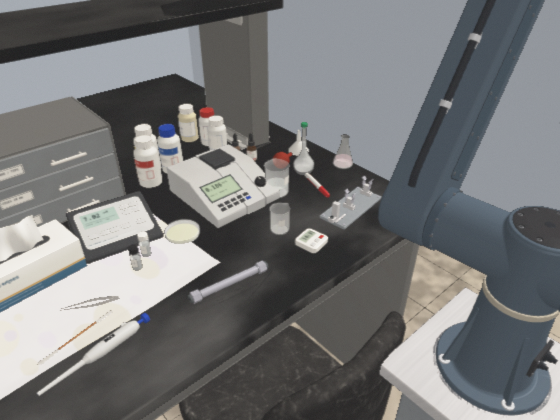

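```bash
cat > h.py <<'E'
from rig import bot, imaging, finder
import cv2, numpy as np
from scipy.spatial.transform import Rotation as Ro
def R_psi(deg):  # tool down, tool x at world heading deg
    a=np.radians(deg); c,s=np.cos(a),np.sin(a)
    return np.array([[c,s,0],[s,-c,0],[0,0,-1.]])
def row(p,deg,base=None):
    s=bot.read_state(); R=s["tcp_rot"]; q=s["position"]
    print("row",np.round(np.r_[R.T@(np.array(p)-q),Ro.from_matrix(R.T@R_psi(deg)).as_rotvec(degrees=True)],4).tolist(),"t",s["time_s"],"pos",q.round(4),"F",s["force"].round(1))
def rays(d,uv,fish):
    K=d["camera_matrix"]; uv=np.atleast_2d(uv).astype(float)
    x=(uv[:,0]-K[0,2])/K[0,0]; y=(uv[:,1]-K[1,2])/K[1,1]
    if fish:
        th=np.hypot(x,y); k=np.where(th>1e-9,np.sin(th)/np.maximum(th,1e-9),1)
        r=np.c_[x*k,y*k,np.cos(th)]
    else: r=np.c_[x,y,np.ones_like(x)]
    return r@d["R"], -d["R"].T@d["t"]
def onz(d,uv,z,fish=False):
    r,c=rays(d,uv,fish); return c+r*((z-c[2])/r[:,2])[:,None]
def proj(d,X,fish=False):
    Xc=np.atleast_2d(X)@d["R"].T+d["t"]; K=d["camera_matrix"]
    if fish:
        rr=np.hypot(Xc[:,0],Xc[:,1]); th=np.arctan2(rr,Xc[:,2]); n=Xc[:,:2]/rr[:,None]*th[:,None]
    else: n=Xc[:,:2]/Xc[:,2:]
    return n*[K[0,0],K[1,1]]+[K[0,2],K[1,2]]
def rect(cam,d,name,z,fish=False):
    o=finder.outline_of(cam,name)
    if not o: print(name,"none"); return
    m=o[0]["pixels"].astype(np.uint8)
    n,l,st,_=cv2.connectedComponentsWithStats(m); k=1+np.argmax(st[1:,4]); v,u=np.nonzero(l==k)
    X=onz(d,np.c_[u,v],z,fish)[:,:2]
    (c,wh,a)=cv2.minAreaRect((X*1000).astype(np.float32))
    if wh[0]>wh[1]: a+=90; 
    # long axis heading
    b=cv2.boxPoints((c,wh,a if wh[0]<=wh[1] else a-90)); e=[b[1]-b[0],b[2]-b[1]]; e=max(e,key=np.linalg.norm)
    if e[1]<0:e=-e
    print(name,"conf",round(o[0]["confidence"],2),"c",np.round(c,1),"wh",np.round(wh,1),"heading",round(np.degrees(np.arctan2(e[1],e[0])),2),"mean",(X.mean(0)*1000).round(1))
    return m
E
python3 - <<'E'
from h import *
d=imaging.capture("top")
rect("top",d,"column",0.015); rect("top",d,"holder",0.012); rect("top",d,"end_stop",0.05)
w=imaging.capture("wrist"); s=bot.read_state(); R=s["tcp_rot"]
C=-w["R"].T@w["t"]; print("cam in tool",R.T@(C-s["position"]),"axis in tool",R.T@w["R"][2], "x",R.T@w["R"][0],w["camera_matrix"])
row([0.48,-0.2,0.30],98)
E
```

```text
column conf 0.71 c [516.1 247.7] wh [203.5  26.5] heading 82.94 mean [516.  247.3]
holder conf 0.9 c [ 536.3 -194.7] wh [ 84.1 198. ] heading 98.71 mean [ 536.2 -196.5]
end_stop conf 0.64 c [ 524.2 -103.1] wh [37.1 21.6] heading 89.43 mean [ 523.9 -103.1]
cam in tool [ 0.06960191  0.00062486 -0.14468012] axis in tool [-2.56155509e-01  1.57363007e-04  9.66635573e-01] x [1.15527307e-03 9.99999322e-01 1.43349432e-04] [[325.1922621    0.         284.25901224]
 [  0.         325.1922621  209.97531644]
 [  0.           0.           1.        ]]
row [0.4083, -0.3031, -0.0604, 0.0009, 0.0004, -82.3704] t 1.05 pos [ 0.1684 -0.6019  0.2396] F [0.1 0.2 0.8]
```

The manual's scale: turns go in shares of pi/2 rad. Converting my numbers, -56 degrees / 90 = -0.6222.

>>> play_rows --motion '[[[0.06, -0.05, 0, 0, 0, -0.0778], [0.11, -0.08, 0, 0, 0, -0.1556], [0.16, -0.11, 0, 0, 0, -0.2333], [0.21, -0.14, 0, 0, 0, -0.3111], [0.26, -0.17, 0, 0, 0, -0.3889], [0.3, -0.2, 0, 0, 0, -0.4667], [0.34, -0.23, 0, 0, 0, -0.5444], [0.37, -0.25, 0, 0, 0, -0.6222]]]'

```text
time_s: 1.72
position: [0.3852, -0.3466, 0.2398]
tcp_rot: [[0.31, 0.951, 0.0], [0.951, -0.31, -0.0], [-0.0, 0.001, -1.0]]
force: [1.0, -0.5, 0.2]
opening: 1.001
grasp_force: 0.0
```

```bash
python3 - <<'E'
from h import *
row([0.53,-0.235,0.26],98.7)
E
```

```text
row [0.1509, 0.1031, -0.0202, 0.0274, 0.0238, -26.743] t 1.7167 pos [ 0.3852 -0.3466  0.2398] F [ 1.  -0.5  0.2]
```

In the tool's units: -26.7 degrees / 90 = -0.2967.

>>> play_rows --motion '[[[0.03, 0.02, 0, 0, 0, -0.0667], [0.06, 0.04, -0.01, 0, 0, -0.1333], [0.09, 0.06, -0.02, 0, 0, -0.2], [0.12, 0.08, -0.02, 0, 0, -0.2667], [0.15, 0.1, -0.02, 0, 0, -0.2967], [0.151, 0.103, -0.02, 0, 0, -0.2967], [0.151, 0.103, -0.02, 0, 0, -0.2967], [0.151, 0.103, -0.02, 0, 0, -0.2967]]]'

```text
time_s: 2.38
position: [0.5291, -0.2373, 0.2593]
tcp_rot: [[-0.145, 0.989, -0.001], [0.989, 0.145, -0.0], [0.0, -0.001, -1.0]]
force: [-0.3, -0.0, 0.7]
opening: 0.998
grasp_force: 0.0
```

```bash
python3 - <<'E'
from h import *
d=imaging.capture("wrist"); np.savez("w1.npz",**d)
f=d["frame"][:,:,::-1].copy(); cv2.imwrite("pics/w1.png",f)
rect("wrist",d,"holder",0.01,True); m=rect("wrist",d,"end_stop",0.062,True); rect("wrist",d,"clip_a",0.06,True)
for n in ["clip_a","end_stop","marker"]:
    print(n,[(np.round(r["at"],4),round(r["confidence"],2)) for r in finder.recognise("wrist",n)[:3]])
# undistorted crop of holder: resample on world plane z=0.062 in plate frame about (0.536,-0.195)
c=np.array([0.5363,-0.1947]); a=np.radians(98.71); uy=np.array([np.cos(a),np.sin(a)]); ux=np.array([uy[1],-uy[0]])
ims=[]
for z in (0.010,0.062):
    yy=np.linspace(-0.12,0.12,720); xx=np.linspace(-0.05,0.05,300)
    Y,X=np.meshgrid(yy,xx); P=c+X[...,None]*ux+Y[...,None]*uy
    P=np.concatenate([P,np.full(P.shape[:2]+(1,),z)],2).reshape(-1,3)
    uv=proj(d,P,True).reshape(300,720,2).astype(np.float32)
    ims.append(cv2.remap(f,uv[...,0],uv[...,1],cv2.INTER_CUBIC))
cv2.imwrite("pics/w1r.png",np.vstack(ims)); print(bot.read_state()["time_s"],bot.read_state()["position"])
E
```

```text
holder conf 0.69 c [ 535.4 -195.6] wh [ 83.8 195.7] heading 98.3 mean [ 535.3 -194.9]
end_stop conf 0.95 c [ 523.3 -113. ] wh [17.  27.4] heading 101.47 mean [ 522.8 -113.4]
clip_a conf 0.95 c [ 533.4 -191.8] wh [ 74.8 171.5] heading 98.93 mean [ 533.3 -191.3]
clip_a [(array([ 0.5381, -0.1929,  0.0115]), 0.78)]
end_stop [(array([ 0.523 , -0.1163,  0.0629]), 0.87)]
marker [(array([ 0.6745, -0.2013,  0.0162]), 0.81)]
2.7333 [ 0.52883935 -0.2381519   0.25959216]
```

View pics/w1r.png

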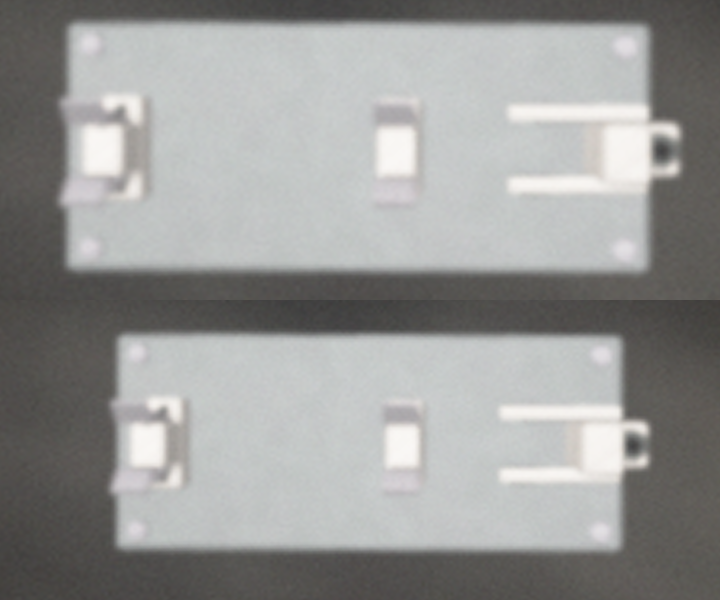

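```bash
python3 - <<'E'
from h import *
row([0.516,0.22,0.24],83)
E
```

```text
row [0.4553, 0.0529, 0.0196, -0.0093, -0.0022, 15.2274] t 2.7333 pos [ 0.5288 -0.2382  0.2596] F [ 0.4 -0.7 -0.5]
```

In the tool's units: 15.2 degrees / 90 = 0.1689.

>>> play_rows --motion '[[[0.04, 0.005, 0, 0, 0, 0.0222], [0.08, 0.01, 0, 0, 0, 0.0444], [0.12, 0.015, 0, 0, 0, 0.0667], [0.16, 0.02, 0, 0, 0, 0.0889], [0.2, 0.025, 0, 0, 0, 0.1111], [0.24, 0.03, 0, 0, 0, 0.1333], [0.28, 0.035, 0, 0, 0, 0.1556], [0.32, 0.04, 0, 0, 0, 0.1689]]]'

```text
time_s: 3.4
position: [0.5224, 0.0865, 0.2598]
tcp_rot: [[0.122, 0.992, 0.001], [0.992, -0.122, -0.0], [-0.0, 0.001, -1.0]]
force: [0.7, -0.2, 0.4]
opening: 1.002
grasp_force: 0.0
```

```bash
python3 - <<'E'
from h import *
row([0.516,0.22,0.24],83)
E
```

```text
row [0.1318, -0.0227, 0.0198, 0.029, 0.0005, -0.0237] t 3.4 pos [0.5224 0.0865 0.2598] F [ 0.7 -0.2  0.4]
```

>>> play_rows --motion '[[[0.04, -0.006, 0.005, 0, 0, 0], [0.08, -0.013, 0.01, 0, 0, 0], [0.115, -0.02, 0.015, 0, 0, 0], [0.13, -0.022, 0.02, 0, 0, 0], [0.13, -0.022, 0.02, 0, 0, 0], [0.13, -0.022, 0.02, 0, 0, 0]]]'

```text
time_s: 3.9
position: [0.5161, 0.217, 0.2393]
tcp_rot: [[0.118, 0.993, -0.001], [0.993, -0.118, -0.001], [-0.001, -0.001, -1.0]]
force: [-0.0, -0.4, 0.1]
opening: 1.003
grasp_force: 0.0
```

```bash
python3 - <<'E'
from h import *
d=imaging.capture("wrist")
cv2.imwrite("pics/w2.png",d["frame"][:,:,::-1])
rect("wrist",d,"column",0.014,True)
row([0.516,0.248,0.014],83)
E
```

```text
column conf 0.7 c [597.9  37.1] wh [35.5 57. ] heading 171.92 mean [595.4  35.4]
row [0.0321, -0.0047, 0.2257, 0.0152, 0.0305, 0.0707] t 4.0 pos [0.5167 0.2157 0.2397] F [-0.   0.6  0.4]
```

View pics/w2.png

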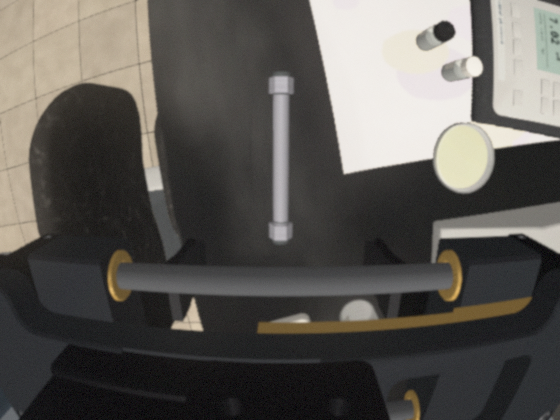

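```bash
python3 - <<'E'
from h import *
d=imaging.capture("wrist")
g=cv2.cvtColor(d["frame"],cv2.COLOR_RGB2GRAY)[60:255,255:310]
m=(g>90); v,u=np.nonzero(m); 
X=onz(d,np.c_[u+255,v+60],0.016,True)[:,:2]*1000
(c,wh,a)=cv2.minAreaRect(X.astype(np.float32)); print(c,wh,a,m.sum())
t=X[(X[:,1]>X[:,1].min()+30)&(X[:,1]<X[:,1].max()-30)]
p=np.polyfit(t[:,1],t[:,0],1); print("heading",90-np.degrees(np.arctan(p[0])),"x at mid",np.polyval(p,c[1]), "ends",X[:,1].min(),X[:,1].max())
row([np.polyval(p,c[1])/1000,c[1]/1000,0.014],90-np.degrees(np.arctan(p[0])))
E
```

```text
(515.2117309570312, 247.7005615234375) (200.24925231933594, 27.89044952392578) 83.05509185791016 3016
heading 83.22130094188358 x at mid 515.0963897291292 ends 148.26887421177594 347.4294324773386
row [0.0319, -0.0058, 0.2259, 0.0325, 0.0178, -0.1939] t 4.05 pos [0.5169 0.2154 0.2399] F [-0.1 -0.7 -0.3]
```

>>> play_rows --motion '[[[0.02, -0.005, 0.04, 0, 0, 0], [0.032, -0.006, 0.08, 0, 0, 0], [0.032, -0.006, 0.12, 0, 0, 0], [0.032, -0.006, 0.16, 0, 0, 0], [0.032, -0.006, 0.185, 0, 0, 0], [0.032, -0.006, 0.205, 0, 0, 0], [0.032, -0.006, 0.215, 0, 0, 0], [0.032, -0.006, 0.219, 0, 0, 0]]]'

```text
time_s: 4.72
position: [0.5142, 0.2478, 0.0191]
tcp_rot: [[0.122, 0.993, -0.002], [0.993, -0.122, -0.001], [-0.001, -0.002, -1.0]]
force: [-1.1, -0.3, -0.1]
opening: 0.997
grasp_force: 0.0
```

>>> play_rows --motion '[[[0, 0, 0, 0, 0, 0], [0, 0, 0, 0, 0, 0]]]'

```text
time_s: 4.88
position: [0.5155, 0.249, 0.0217]
tcp_rot: [[0.121, 0.993, 0.002], [0.993, -0.121, 0.001], [0.001, 0.002, -1.0]]
force: [0.4, -0.5, -0.2]
opening: 1.007
grasp_force: 0.0
```

>>> play_rows --motion '[[[0, 0, 0.001, 0, 0, 0], [0, 0, 0.001, 0, 0, 0], [0, 0, 0.001, 0, 0, 0], [0, 0, 0.001, 0, 0, 0], [0, 0, 0.001, 0, 0, 0], [0, 0, 0.001, 0, 0, 0], [0, 0, 0.001, 0, 0, 0], [0, 0, 0.001, 0, 0, 0]]]' --fingers 0.005

```text
time_s: 5.55
position: [0.5143, 0.2493, 0.0196]
tcp_rot: [[0.12, 0.993, -0.0], [0.993, -0.12, -0.0], [-0.0, -0.0, -1.0]]
force: [0.3, -0.1, -0.7]
opening: 0.479
grasp_force: 0.0
```

```bash
python3 - <<'E'
from h import *
s=bot.read_state(); print(s["opening"]*.087,s["grasp_force"])
row([0.52,0.24,0.15],83)
E
```

```text
0.04169124227525934 0.0
row [-0.0086, 0.0068, -0.1304, -0.0015, 0.0007, 0.1362] t 5.55 pos [0.5143 0.2493 0.0196] F [ 0.3 -0.1 -0.7]
```

>>> play_rows --motion '[[[0, 0, 0, 0, 0, 0], [0, 0, 0, 0, 0, 0], [0, 0, 0, 0, 0, 0], [0, 0, 0, 0, 0, 0], [0, 0, 0, 0, 0, 0], [0, 0, 0, 0, 0, 0], [0, 0, 0, 0, 0, 0], [0, 0, 0, 0, 0, 0]]]'

```text
time_s: 6.22
position: [0.5147, 0.2493, 0.0196]
tcp_rot: [[0.12, 0.993, 0.001], [0.993, -0.12, 0.0], [0.0, 0.001, -1.0]]
force: [0.2, -0.8, -1.4]
opening: 0.197
grasp_force: 30.0
```

>>> play_rows --motion '[[[0, 0, -0.01, 0, 0, 0], [0, 0, -0.03, 0, 0, 0], [0, 0, -0.06, 0, 0, 0], [0, 0, -0.09, 0, 0, 0], [-0.01, 0, -0.12, 0, 0, 0], [-0.03, 0, -0.14, 0, 0, 0], [-0.06, 0, -0.15, 0, 0, 0], [-0.09, 0.01, -0.15, 0, 0, 0]]]'

```text
time_s: 6.88
position: [0.5117, 0.159, 0.1724]
tcp_rot: [[0.117, 0.993, 0.001], [0.993, -0.117, 0.0], [0.001, 0.001, -1.0]]
force: [-1.1, 0.7, -3.1]
opening: 0.197
grasp_force: 30.0
```

```bash
python3 - <<'E'
from h import *
s=bot.read_state(); print(s["opening"],s["grasp_force"],s["joint_positions"])
row([0.5411,-0.232,0.17],98.6)
E
```

```text
0.19701852427979596 30.000008940696716 [5.28816208e+00 2.87236818e+01 9.87775848e+01 2.87492804e-02
 5.24365544e+01 1.19706650e+01]
row [-0.3849, 0.0748, 0.0022, 0.0605, -0.0275, -15.3] t 6.8833 pos [0.5117 0.159  0.1724] F [-1.1  0.7 -3.1]
```

In the tool's units: -15.3 degrees / 90 = -0.17.

>>> play_rows --motion '[[[-0.035, 0.005, 0, 0, 0, -0.0222], [-0.075, 0.012, 0, 0, 0, -0.0444], [-0.115, 0.02, 0, 0, 0, -0.0667], [-0.155, 0.028, 0, 0, 0, -0.0889], [-0.195, 0.036, 0, 0, 0, -0.1111], [-0.235, 0.044, 0, 0, 0, -0.1333], [-0.275, 0.052, 0, 0, 0, -0.1556], [-0.315, 0.061, 0, 0, 0, -0.17]]]'

```text
time_s: 7.55
position: [0.5349, -0.1626, 0.1697]
tcp_rot: [[-0.148, 0.989, -0.002], [0.989, 0.148, 0.001], [0.002, -0.002, -1.0]]
force: [0.8, 0.4, -3.9]
opening: 0.192
grasp_force: 30.0
```

```bash
python3 - <<'E'
from h import *
row([0.5411,-0.232,0.17],98.6)
E
```

```text
row [-0.0696, -0.0041, -0.0004, -0.106, -0.095, -0.0933] t 7.55 pos [ 0.5349 -0.1626  0.1697] F [ 0.8  0.4 -3.9]
```

>>> play_rows --motion '[[[-0.03, -0.002, 0, 0, 0, 0], [-0.055, -0.004, 0.01, 0, 0, 0], [-0.068, -0.004, 0.025, 0, 0, 0], [-0.07, -0.004, 0.04, 0, 0, 0], [-0.07, -0.004, 0.05, 0, 0, 0], [-0.07, -0.004, 0.05, 0, 0, 0], [-0.07, -0.004, 0.05, 0, 0, 0], [-0.07, -0.004, 0.05, 0, 0, 0]]]'

```text
time_s: 8.22
position: [0.5428, -0.2303, 0.1201]
tcp_rot: [[-0.148, 0.989, 0.0], [0.989, 0.148, 0.0], [0.0, 0.0, -1.0]]
force: [-0.6, -0.7, -2.0]
opening: 0.197
grasp_force: 30.0
```

```bash
python3 - <<'E'
from h import *
for c in ["wrist","scene"]:
    d=imaging.capture(c); np.savez(f"{c}3.npz",**d); f=d["frame"][:,:,::-1].copy()
    if c=="scene": f=cv2.resize(f[150:300,260:460],None,fx=3.9,fy=3.9,interpolation=cv2.INTER_CUBIC)
    cv2.imwrite(f"pics/{c}3.png",f)
d=np.load("wrist3.npz")
P=[[540.1,-225.7,52]]; uy=np.array([-.1495,.9888,0])
print(proj(d,np.array([np.array([.5401,-.2257,.052])+uy*t for t in (-.045,.045,.1056)]),True))
row([0.5411,-0.232,0.12],98.6)
E
```

```text
[[281.58282016 279.92568357]
 [281.17375108 154.92651222]
 [281.06062414  63.19674181]]
row [-0.001, -0.0023, 0.0006, 0.0667, 0.0561, -0.1053] t 8.3167 pos [ 0.5432 -0.2307  0.1206] F [-0.1 -0.5 -1.9]
```

View pics/wrist3.png

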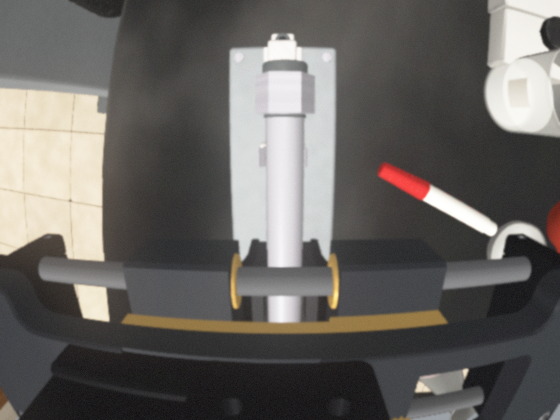

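View pics/scene3.png

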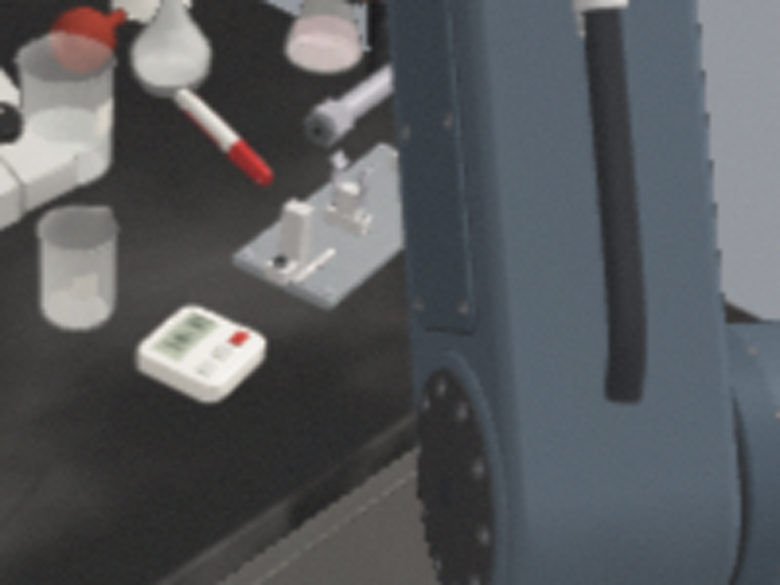

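```bash
python3 - <<'E'
from h import *
d=dict(np.load("wrist3.npz")); g=cv2.cvtColor(d["frame"],cv2.COLOR_RGB2GRAY).astype(int)
O=np.array([.5401,-.2257]); uy=np.array([-.1495,.9888]); ux=np.array([.9888,.1495])
print(g[48:84,284]); 
for v in (130,200): print(v,g[v,255:318])
def H(uv,z):
    X=onz(d,uv,z,True)[:,:2]-O; return np.c_[X@ux,X@uy]*1000
ze=0.1206-0.0075
print("cap tip candidates",H([[284,v] for v in (58,60,62,64)],ze+.0105))
print("plate edges z10",H([[231,150],[335,150]],.01))
print("tube",H([[267.5,130],[303,130],[267.5,200],[303,200]],ze))
E
```

```text
[248 249 249 249 249 250 250 250 250 248 239 203 153 139 138 139 141 139
 142 143 146 148 173 208 228 235 236 238 239 240 238 236 237 235 237 236]
130 [217 217 219 219 219 218 219 219 218 213 207 202 208 215 219 223 226 227
 230 230 232 234 233 235 235 237 236 237 236 237 236 234 231 230 230 225
 223 221 217 213 208 204 199 190 185 178 167 158 167 186 209 214 216 217
 214 215 215 214 214 216 217 216 214]
200 [222 221 221 220 220 218 218 216 217 216 211 200 203 208 219 221 223 226
 228 231 233 234 237 236 239 240 239 238 236 236 233 233 229 229 227 224
 223 220 216 210 206 199 194 185 179 171 162 164 183 201 211 213 214 211
 213 213 212 211 212 213 212 214 211]
cap tip candidates [[ 2.0071004  93.93035279]
 [ 2.00648048 93.02380358]
 [ 2.0058593  92.11954948]
 [ 2.00523681 91.21751363]]
plate edges z10 [[-40.00049996  45.60443918]
 [ 41.93112705  45.51103573]]
tube [[-5.66233025 62.13615628]
 [10.75043225 62.13265935]
 [-5.97001395 28.84234316]
 [11.04356149 28.83470604]]
```

>>> play_rows --motion '[[[0, -0.001, 0.01, 0, 0, 0], [0, -0.002, 0.02, 0, 0, 0], [0, -0.002, 0.03, 0, 0, 0], [0, -0.002, 0.04, 0, 0, 0], [0, -0.002, 0.046, 0, 0, 0], [0, -0.002, 0.048, 0, 0, 0], [0, -0.002, 0.048, 0, 0, 0], [0, -0.002, 0.048, 0, 0, 0]]]'

```text
time_s: 8.98
position: [0.5407, -0.2315, 0.0714]
tcp_rot: [[-0.147, 0.989, -0.0], [0.989, 0.147, 0.0], [0.0, -0.0, -1.0]]
force: [0.2, 0.8, -2.3]
opening: 0.195
grasp_force: 30.0
```

```bash
python3 - <<'E'
from h import *
d=imaging.capture("wrist"); np.savez("wrist4.npz",**d)
row([0.5411,-0.2313,0.06],98.6)
cv2.imwrite("pics/wrist4.png",cv2.resize(d["frame"][20:260,180:390,::-1],None,fx=2.5,fy=2.5))
E
```

```text
row [0.0001, 0.0006, 0.0116, -0.0304, -0.0071, -0.1572] t 9.0333 pos [ 0.5406 -0.2315  0.0716] F [-0.5  0.6 -3.2]
```

View pics/wrist4.png

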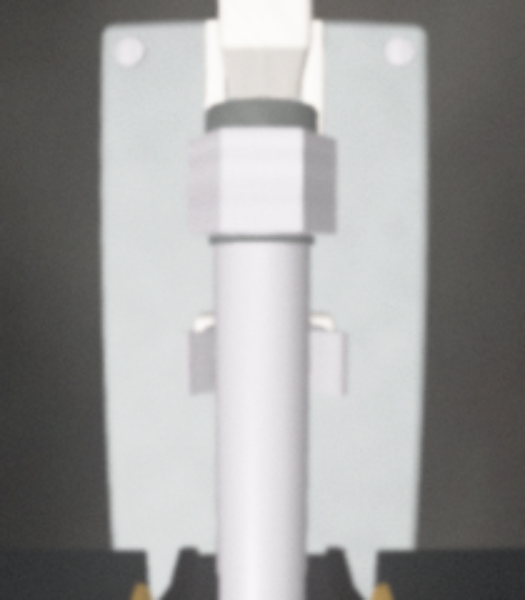

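>>> play_rows --motion '[[[0, 0.0008, 0.001, 0, 0, 0], [0, 0.0008, 0.002, 0, 0, 0], [0, 0.0008, 0.003, 0, 0, 0], [0, 0.0008, 0.003, 0, 0, 0]]]'

```text
time_s: 9.37
position: [0.5415, -0.2315, 0.0695]
tcp_rot: [[-0.147, 0.989, 0.0], [0.989, 0.147, -0.0], [-0.001, 0.0, -1.0]]
force: [-1.2, 1.0, 3.1]
opening: 0.193
grasp_force: 30.0
```

>>> play_rows --motion '[[[0, 0, 0.0005, 0, 0, 0], [0, 0, 0.001, 0, 0, 0], [0, 0, 0.0015, 0, 0, 0], [0, 0, 0.0015, 0, 0, 0]]]'

```text
time_s: 9.7
position: [0.5417, -0.2317, 0.0685]
tcp_rot: [[-0.147, 0.989, 0.001], [0.989, 0.147, -0.001], [-0.001, 0.001, -1.0]]
force: [-2.5, 0.3, 7.6]
opening: 0.194
grasp_force: 30.0
```

>>> play_rows --motion '[[[0, -0.0004, 0.0005, 0, 0, 0], [0, -0.0004, 0.001, 0, 0, 0], [0, -0.0004, 0.001, 0, 0, 0]]]'

```text
time_s: 9.95
position: [0.5417, -0.2318, 0.0677]
tcp_rot: [[-0.147, 0.989, 0.002], [0.989, 0.147, -0.001], [-0.002, 0.002, -1.0]]
force: [-0.7, 0.0, 7.9]
opening: 0.198
grasp_force: 30.0
```

>>> play_rows --motion '[[[0, 0, 0.0005, 0, 0, 0], [0, 0, 0.001, 0, 0, 0], [0, 0, 0.001, 0, 0, 0]]]'

```text
time_s: 10.2
position: [0.5417, -0.232, 0.0666]
tcp_rot: [[-0.147, 0.989, 0.002], [0.989, 0.147, -0.002], [-0.002, 0.002, -1.0]]
force: [-1.2, 0.6, 7.3]
opening: 0.191
grasp_force: 30.0
```

>>> play_rows --motion '[[[0, 0, 0.0005, 0, 0, 0], [0, 0, 0.001, 0, 0, 0], [0, 0, 0.0015, 0, 0, 0], [0, 0, 0.0015, 0, 0, 0]]]'

```text
time_s: 10.53
position: [0.5416, -0.232, 0.0645]
tcp_rot: [[-0.147, 0.989, 0.002], [0.989, 0.147, -0.001], [-0.002, 0.001, -1.0]]
force: [-1.3, -1.4, 3.9]
opening: 0.2
grasp_force: 30.0
```

>>> play_rows --motion '[[[0, 0, 0.0005, 0, 0, 0], [0, 0, 0.001, 0, 0, 0], [0, 0, 0.0015, 0, 0, 0], [0, 0, 0.0015, 0, 0, 0]]]'

```text
time_s: 10.87
position: [0.5412, -0.2314, 0.0614]
tcp_rot: [[-0.147, 0.989, 0.0], [0.989, 0.147, -0.0], [-0.0, 0.0, -1.0]]
force: [1.2, -0.4, -2.8]
opening: 0.198
grasp_force: 30.0
```

>>> play_rows --motion '[[[0, 0, 0.0005, 0, 0, 0], [0, 0, 0.001, 0, 0, 0], [0, 0, 0.001, 0, 0, 0]]]'

```text
time_s: 11.12
position: [0.541, -0.2312, 0.0603]
tcp_rot: [[-0.146, 0.989, -0.0], [0.989, 0.146, 0.001], [0.001, -0.0, -1.0]]
force: [3.5, -0.8, -6.7]
opening: 0.194
grasp_force: 30.0
```

>>> play_rows --motion '[[[0, 0, 0.0004, 0, 0, 0], [0, 0, 0.0008, 0, 0, 0], [0, 0, 0.0008, 0, 0, 0]]]'

```text
time_s: 11.37
position: [0.5411, -0.2311, 0.0599]
tcp_rot: [[-0.147, 0.989, -0.0], [0.989, 0.147, 0.0], [0.0, -0.0, -1.0]]
force: [2.1, 0.5, -6.5]
opening: 0.196
grasp_force: 30.0
```

>>> play_rows --motion '[[[0, 0, 0.0005, 0, 0, 0], [0, 0, 0.001, 0, 0, 0], [0, 0, 0.001, 0, 0, 0]]]'

```text
time_s: 11.62
position: [0.5412, -0.2311, 0.0595]
tcp_rot: [[-0.147, 0.989, 0.0], [0.989, 0.147, 0.0], [0.0, 0.0, -1.0]]
force: [1.9, 1.2, -3.2]
opening: 0.196
grasp_force: 30.0
```

```bash
python3 - <<'E'
from h import *
row([0.5411,-0.2313,0.06],98.6)
E
```

```text
row [-0.0001, -0.0001, -0.0005, 0.0173, -0.0114, -0.1737] t 11.6167 pos [ 0.5412 -0.2311  0.0595] F [ 1.9  1.2 -3.2]
```

>>> play_rows --motion '[[[0, 0, 0.0005, 0, 0, 0], [0, 0, 0.001, 0, 0, 0], [0, 0, 0.001, 0, 0, 0], [0, 0, 0.001, 0, 0, 0]]]'

```text
time_s: 11.95
position: [0.5412, -0.2312, 0.0593]
tcp_rot: [[-0.147, 0.989, 0.001], [0.989, 0.147, -0.0], [-0.0, 0.001, -1.0]]
force: [-0.3, 2.3, 6.3]
opening: 0.196
grasp_force: 30.0
```

>>> play_rows --motion '[[[0, 0, 0.0005, 0, 0, 0], [0, 0, 0.001, 0, 0, 0], [0, 0, 0.001, 0, 0, 0], [0, 0, 0.001, 0, 0, 0]]]'

```text
time_s: 12.28
position: [0.5413, -0.2312, 0.0593]
tcp_rot: [[-0.147, 0.989, 0.001], [0.989, 0.147, -0.0], [-0.0, 0.001, -1.0]]
force: [-0.8, 3.7, 11.4]
opening: 0.199
grasp_force: 30.0
```

>>> play_rows --motion '[[[0, 0, -0.001, 0, 0, 0], [0, 0, -0.002, 0, 0, 0], [0, 0, -0.002, 0, 0, 0]]]'

```text
time_s: 12.53
position: [0.5413, -0.2312, 0.0594]
tcp_rot: [[-0.147, 0.989, 0.0], [0.989, 0.147, 0.0], [0.0, 0.0, -1.0]]
force: [2.6, 2.4, 1.9]
opening: 0.195
grasp_force: 30.0
```

```bash
python3 - <<'E'
from h import *
d=imaging.capture("wrist"); s=bot.read_state(); print(s["force"],s["position"],s["time_s"])
O=np.array([.5401,-.2257]); uy=np.array([-.1495,.9888]); ux=np.array([.9888,.1495])
def H(uv,z):
    X=onz(d,uv,z,True)[:,:2]-O; return np.c_[X@ux,X@uy]*1000
g=cv2.cvtColor(d["frame"],cv2.COLOR_RGB2GRAY); print(list(enumerate(g[30:90,284],30)))
for v in (40,50,60,70,80): print(v,H([[284,v]],.0625))
E
```

```text
[1.68350153 2.89290713 1.4506822 ] [ 0.54123248 -0.23121086  0.05938735] 12.5833
[(30, np.uint8(249)), (31, np.uint8(246)), (32, np.uint8(237)), (33, np.uint8(227)), (34, np.uint8(223)), (35, np.uint8(220)), (36, np.uint8(222)), (37, np.uint8(222)), (38, np.uint8(223)), (39, np.uint8(224)), (40, np.uint8(222)), (41, np.uint8(221)), (42, np.uint8(221)), (43, np.uint8(223)), (44, np.uint8(221)), (45, np.uint8(223)), (46, np.uint8(223)), (47, np.uint8(223)), (48, np.uint8(222)), (49, np.uint8(223)), (50, np.uint8(223)), (51, np.uint8(224)), (52, np.uint8(224)), (53, np.uint8(225)), (54, np.uint8(224)), (55, np.uint8(221)), (56, np.uint8(220)), (57, np.uint8(213)), (58, np.uint8(193)), (59, np.uint8(163)), (60, np.uint8(147)), (61, np.uint8(144)), (62, np.uint8(147)), (63, np.uint8(147)), (64, np.uint8(145)), (65, np.uint8(148)), (66, np.uint8(150)), (67, np.uint8(150)), (68, np.uint8(151)), (69, np.uint8(157)), (70, np.uint8(179)), (71, np.uint8(219)), (72, np.uint8(234)), (73, np.uint8(240)), (74, np.uint8(241)), (75, np.uint8(241)), (76, np.uint8(242)), (77, np.uint8(242)), (78, np.uint8(242)), (79, np.uint8(240)), (80, np.uint8(239)), (81, np.uint8(239)), (82, np.uint8(239)), (83, np.uint8(240)), (84, np.uint8(241)), (85, np.uint8(242)), (86, np.uint8(243)), (87, np.uint8(242)), (88, np.uint8(243)), (89, np.uint8(242))]
40 [[  0.47361372 101.69288874]]
50 [[ 0.46525243 97.05585865]]
60 [[ 0.45694205 92.48635332]]
70 [[ 0.44866578 87.97443963]]
80 [[ 0.44040729 83.51064899]]
```

>>> play_rows --motion '[[[0.001, 0, 0, 0, 0, 0], [0.002, 0, 0, 0, 0, 0], [0.003, 0, 0, 0, 0, 0], [0.004, 0, 0, 0, 0, 0], [0.005, 0, 0, 0, 0, 0], [0.006, 0, 0, 0, 0, 0], [0.007, 0, 0, 0, 0, 0], [0.008, 0, 0, 0, 0, 0]]]'

```text
time_s: 13.25
position: [0.5402, -0.2238, 0.0594]
tcp_rot: [[-0.147, 0.989, 0.001], [0.989, 0.147, -0.001], [-0.001, 0.001, -1.0]]
force: [0.4, -4.9, 1.0]
opening: 0.195
grasp_force: 30.0
```

>>> play_rows --motion '[[[0.0005, 0, 0, 0, 0, 0], [0.001, 0, 0, 0, 0, 0], [0.0015, 0, 0, 0, 0, 0], [0.002, 0, 0, 0, 0, 0]]]'

```text
time_s: 13.58
position: [0.5399, -0.2216, 0.0594]
tcp_rot: [[-0.147, 0.989, 0.001], [0.989, 0.147, -0.001], [-0.001, 0.001, -1.0]]
force: [1.5, -4.7, 0.4]
opening: 0.199
grasp_force: 30.0
```

>>> play_rows --motion '[[[0.0004, 0, 0, 0, 0, 0], [0.0008, 0, 0, 0, 0, 0], [0.0012, 0, 0, 0, 0, 0], [0.0016, 0, 0, 0, 0, 0]]]'

```text
time_s: 13.92
position: [0.5397, -0.22, 0.0594]
tcp_rot: [[-0.147, 0.989, 0.001], [0.989, 0.147, -0.0], [-0.001, 0.001, -1.0]]
force: [0.9, -4.6, 1.4]
opening: 0.196
grasp_force: 30.0
```

>>> play_rows --motion '[[[0.0003, 0, 0, 0, 0, 0], [0.0006, 0, 0, 0, 0, 0], [0.0009, 0, 0, 0, 0, 0]]]'

```text
time_s: 14.17
position: [0.5395, -0.2191, 0.0594]
tcp_rot: [[-0.147, 0.989, 0.001], [0.989, 0.147, -0.001], [-0.001, 0.001, -1.0]]
force: [1.4, -4.6, 1.1]
opening: 0.202
grasp_force: 30.0
```

>>> play_rows --motion '[[[0.0003, 0, 0, 0, 0, 0], [0.0006, 0, 0, 0, 0, 0], [0.0009, 0, 0, 0, 0, 0]]]'

```text
time_s: 14.42
position: [0.5395, -0.2187, 0.0594]
tcp_rot: [[-0.147, 0.989, 0.001], [0.989, 0.147, -0.001], [-0.002, 0.001, -1.0]]
force: [0.2, -6.8, 0.0]
opening: 0.198
grasp_force: 30.0
```

>>> play_rows --motion '[[[0.0003, 0, 0, 0, 0, 0], [0.0006, 0, 0, 0, 0, 0]]]'

```text
time_s: 14.58
position: [0.5395, -0.2187, 0.0594]
tcp_rot: [[-0.147, 0.989, 0.001], [0.989, 0.147, -0.002], [-0.003, 0.001, -1.0]]
force: [0.5, -7.6, 0.3]
opening: 0.195
grasp_force: 30.0
```

>>> play_rows --motion '[[[0.0005, 0, 0, 0, 0, 0], [0.001, 0, 0, 0, 0, 0], [0.001, 0, 0, 0, 0, 0]]]'

```text
time_s: 14.83
position: [0.5395, -0.2187, 0.0594]
tcp_rot: [[-0.148, 0.989, 0.002], [0.989, 0.148, -0.004], [-0.004, 0.001, -1.0]]
force: [-0.3, -9.6, -1.0]
opening: 0.201
grasp_force: 30.0
```

>>> play_rows --motion '[[[0.0005, 0, 0, 0, 0, 0], [0.001, 0, 0, 0, 0, 0], [0.001, 0, 0, 0, 0, 0]]]'

```text
time_s: 15.08
position: [0.5395, -0.2186, 0.0595]
tcp_rot: [[-0.148, 0.989, 0.002], [0.989, 0.148, -0.005], [-0.006, 0.001, -1.0]]
force: [0.6, -13.3, -1.8]
opening: 0.199
grasp_force: 30.0
```

>>> play_rows --motion '[[[0.0005, 0, 0, 0, 0, 0], [0.001, 0, 0.0003, 0, 0, 0], [0.0015, 0, 0.0005, 0, 0, 0], [0.0015, 0, 0.0005, 0, 0, 0]]]'

```text
time_s: 15.42
position: [0.5395, -0.2185, 0.0594]
tcp_rot: [[-0.149, 0.989, 0.003], [0.989, 0.149, -0.008], [-0.008, 0.002, -1.0]]
force: [-1.8, -16.3, 0.5]
opening: 0.194
grasp_force: 30.0
```

>>> play_rows --motion '[[[0.0005, 0, 0, 0, 0, 0], [0.001, 0, 0.0003, 0, 0, 0], [0.0015, 0, 0.0003, 0, 0, 0], [0.0015, 0, 0.0003, 0, 0, 0]]]'

```text
time_s: 15.75
position: [0.5396, -0.2185, 0.0594]
tcp_rot: [[-0.149, 0.989, 0.004], [0.989, 0.149, -0.01], [-0.01, 0.002, -1.0]]
force: [-3.6, -19.8, 0.9]
opening: 0.197
grasp_force: 30.0
```

>>> play_rows --motion '[[[0.0005, 0, 0, 0, 0, 0], [0.001, 0, 0, 0, 0, 0], [0.0015, 0, 0, 0, 0, 0], [0.0018, 0, 0, 0, 0, 0]]]'

```text
time_s: 16.08
position: [0.5397, -0.2184, 0.0595]
tcp_rot: [[-0.15, 0.989, 0.005], [0.989, 0.15, -0.013], [-0.013, 0.003, -1.0]]
force: [-4.7, -24.5, -1.9]
opening: 0.195
grasp_force: 30.0
```

>>> play_rows --motion '[[[0, 0, 0, 0, 0, 0], [0, 0, 0, 0, 0, 0], [0, 0, 0, 0, 0, 0], [0, 0, 0, 0, 0, 0], [0, 0, 0, 0, 0, 0], [0, 0, 0, 0, 0, 0]]]'

```text
time_s: 16.58
position: [0.5397, -0.2184, 0.0594]
tcp_rot: [[-0.15, 0.989, 0.005], [0.989, 0.15, -0.012], [-0.013, 0.003, -1.0]]
force: [-4.4, -23.1, -1.3]
opening: 0.198
grasp_force: 30.0
```

>>> play_rows --motion '[[[-0.001, -0.0003, 0, 0, 0, 0], [-0.002, -0.0006, 0, 0, 0, 0], [-0.003, -0.001, 0, 0, 0, 0], [-0.004, -0.001, 0, 0, 0, 0], [-0.005, -0.001, 0, 0, 0, 0], [-0.0055, -0.001, 0, 0, 0, 0], [-0.0055, -0.001, 0, 0, 0, 0]]]'

```text
time_s: 17.17
position: [0.5395, -0.2187, 0.0594]
tcp_rot: [[-0.147, 0.989, 0.004], [0.989, 0.147, -0.004], [-0.005, 0.003, -1.0]]
force: [1.1, -8.9, 2.5]
opening: 0.197
grasp_force: 30.0
```

>>> play_rows --motion '[[[-0.0008, 0, 0, 0, 0, 0], [-0.0008, 0, 0, 0, 0, 0], [-0.0008, 0, 0, 0, 0, 0], [-0.0008, 0, 0, 0, 0, 0], [-0.0008, 0, 0, 0, 0, 0], [-0.0008, 0, 0, 0, 0, 0], [-0.0008, 0, 0, 0, 0, 0], [-0.0008, 0, 0, 0, 0, 0]]]' --fingers 0.06

```text
time_s: 17.83
position: [0.5378, -0.2169, 0.0583]
tcp_rot: [[-0.147, 0.989, -0.0], [0.989, 0.147, 0.0], [0.0, -0.0, -1.0]]
force: [-0.7, 0.0, 0.7]
opening: 0.665
grasp_force: 0.0
```

>>> play_rows --motion '[[[0, 0, 0, 0, 0, 0], [0, 0, -0.001, 0, 0, 0], [0, 0, -0.003, 0, 0, 0], [0, 0, -0.01, 0, 0, 0], [0, 0, -0.025, 0, 0, 0], [0, 0, -0.05, 0, 0, 0], [0, 0, -0.085, 0, 0, 0], [0, 0, -0.12, 0, 0, 0]]]'

```text
time_s: 18.5
position: [0.5372, -0.2168, 0.1795]
tcp_rot: [[-0.146, 0.989, -0.002], [0.989, 0.146, 0.001], [0.001, -0.002, -1.0]]
force: [-0.9, -0.0, 0.1]
opening: 0.69
grasp_force: 0.0
```

>>> play_rows --motion '[[[-0.03, 0, 0, 0, 0, 0], [-0.04, 0, 0, 0, 0, 0], [-0.04, 0, 0, 0, 0, 0], [-0.04, 0, 0, 0, 0, 0]]]'

```text
time_s: 18.83
position: [0.5428, -0.2563, 0.1776]
tcp_rot: [[-0.145, 0.989, -0.002], [0.989, 0.145, 0.002], [0.002, -0.002, -1.0]]
force: [-0.2, 0.4, 0.4]
opening: 0.69
grasp_force: 0.0
```

```bash
python3 - <<'E'
from h import *
d=imaging.capture("wrist"); s=bot.read_state(); print(s["force"],s["position"],s["opening"])
cv2.imwrite("pics/wrist5.png",cv2.resize(d["frame"][20:320,150:420,::-1],None,fx=2,fy=2))
E
```

```text
[ 0.04846834 -0.16851689  0.40190741] [ 0.54245491 -0.25555744  0.17710836] 0.6895433418741279
```

View pics/wrist5.png

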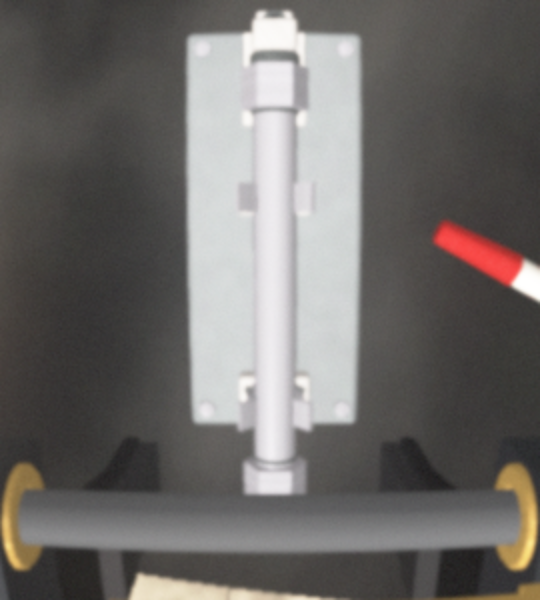

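The picture shows the column lying in both clips (crop pixels about (276,195) and (276,410)). Its cap butts the stop at about (274,53), with no visible gap.

```bash
python3 -c "
from rig import bot
print(bot.hand_in())"
```

```text
the job is handed in; nothing more can be done
None
```

The column is snapped home in both clips and butted against the end stop: I pushed with about 23 N at the wrist for half a second (about 18 to 20 N on the stop after clip friction), then released it. The last wrist picture shows no gap, and I handed the job in, though the hand-in returned no verdict.

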